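# Close and lock the lamp hatch of a microscope light source

## Task

Push the raised hatch on top of the microscope lamp unit down until it lies fully shut, then set a closed fingertip in the slot of its round quarter-turn fastener and turn it clockwise, seen from above, to its stop, so that the slot lines up with the two dark index bars on the hatch and the hatch is locked. Only push with the fingers: do not pull the hatch further up, do not turn the fastener before the hatch is shut, and leave the things standing on and around the unit where they are.

Things in the scene. Friction and masses are not known exactly. Their poses are not given: they have to be found in the camera images.
- hatch (a joint): Opening of the hatch, rad: 0 = lying shut on the case top, hard stop; larger = front edge further up (starts 0.15 to 0.45, 30 to 90 mm of lift). A bare aluminium plate 200 mm from hinge to front edge, 150 mm wide, 5 mm thick, hinged at the rear, away from the robot. Stiff friction hinge: it stays where it is left; about 2 N down at the front edge lowers it.
- hatch_front (a point): Bare spot to push on: upper face of the hatch, on its centre line, 16 mm behind the front edge, 95 mm above the table when shut. Hatch axes: x from front edge to hinge, y along the front edge to the left seen from the robot, z out of the plate. The fastener's collar begins 18 mm behind this spot.
- hatch_hinge (a point): Middle of the hinge line at the plate's upper face, 184 mm behind hatch_front, on the case top. Same axes as hatch_front.
- fastener (a joint): Turn of the fastener, rad: 0 = unlocked, slot along the hatch's x (front to hinge); grows clockwise seen from above to a hard stop at 1.571 = locked, slot along the hatch's y, in line with two dark index bars on the plate at either side of the collar. Starts 0 to 0.3, stays where it is left, takes about 0.12 N m.
- slot (a point): Centre of the slot's floor, on the turning axis, 69 mm behind hatch_front. Steel disc, 84 mm across, with one straight slot over its full diameter, 36 mm wide, 14 mm deep, between two half-moon ribs. Axes: x along the slot, z up out of it. Hatch shut: floor 99 mm, rib tops 113 mm above the table. A fingertip in it about 24 mm off the axis, moved round the axis, turns it.
- collar (a point): Centre of the top of the fixed ring collar round the fastener, inner diameter 90 mm, outer 102 mm, 18 mm high above the plate, as high as the ribs, so that the disc's rim cannot be gripped. Axes as hatch_front.
- case: The lamp unit, a fixed white case 280 mm deep (x), 300 mm wide (y), 90 mm high; origin at the centre of its underside on the table; front face (own -x) looks roughly to the robot. The hatch's hinge line lies on the top at own x = +110 mm, its centre line at own y = -50 mm; the top beside it at own y over +30 mm is a flat deck with a thin dark mat.
- objective: Bystander: loose steel microscope objective, 30 mm diameter, 46 mm tall, standing upright on the deck of the case left of the hatch; origin at the centre of its underside. Leave alone.
- dish: Bystander: loose petri dish, 94 mm diameter, 16 mm high, on the table right of the case; origin at its underside. Leave alone.
- jar: Bystander: loose jar, 54 mm diameter, 75 mm tall, on the table left of the case; origin at its underside. Leave alone.
- slidebox: Bystander: loose black slide box 85 x 100 x 32 mm, on the table left of the case; origin at its underside. Leave alone.

How it is judged:
By the outcome, as a careful person would: the job done as asked, in the order asked, and still so for the second after the job is handed in, with the robot touching nothing.
It also fails if it takes over 48 s, if anything falls off the work surface, if the arm or the gripper's body presses on something with over 40 N, if the wrist force passes 120 N, or if a joint passes its speed limit or range.

## Robot

A 6-joint arm with a two-finger parallel gripper is mounted at the origin on the work surface. World frame = base frame: x ahead of the robot, y to its left, z up, the work surface at z = 0. Lengths are in m, angles in rad, forces in N, time in s.
With the tool pointing down it reaches from about 0.25 to 0.775 m from the base axis. Payload 4 kg.
Tool frame: the origin (TCP) lies midway between the tips of the shut fingers; the grasp point (between the pads) lies 19 mm behind it; z points along the fingers, y is the direction in which the jaws open and shut (so a half turn about z gives the same grasp; the last joint's range is limited). The gripper opens to 94 mm and grips with 3 to 60 N. Pads are 16 mm wide; open, the fingers measure 119 mm over their backs; the gripper's body (75 mm by 177 mm) begins 78 mm behind the grasp point.
Start: joints at [1.188, 0.087, 1.371, -0, 1.684, -0.103], TCP at [0.152, 0.529, 0.172] pointing down, gripper open.
Joint ranges: [-3.1, 3.1], [-0.76, 2.03], [0.27, 2.55], [-1.08, 4.22], [0.17, 2.65], [-2.57, 2.57]. Speed limits (rad/s): [2.79, 2.79, 3.14, 3.14, 3.14, 3.14].

## Interface

Orientations are given as [roll, pitch, yaw] about the fixed x, y, z axes, in that order (R = Rz(yaw) Ry(pitch) Rx(roll)).
In Python, from bench import robot, cams gives the robot as it stands.
- The arm moves only by the tool step_arm, never from a script. Its argument "plan" is a list that holds one entry, the list of rows, each a list of 5 numbers: the shift along the world's x, y, z in mm, then the turn about the world's z in rad, then the opening in per cent of the stroke, from 0 (shut) to 100 (fully open). In form: [[[tx, ty, tz, turn, fingers], ...]]. A call has 1 to 8 rows; each row is the pose to reach, as a shift and turn from the pose commanded when the call began; what a row does not reach only later rows make up. A row lasts 1/12 s, in which the tool goes at most 41.7 mm and 7.16 degrees, less where a joint would pass 70% of its speed; a pose out of reach is approached as far as the arm can. A call with a gripper value outside its range is refused whole. The fingers move at their own pace and stop on an object; the grip force is fixed at half the most. Time passes only in rows, so rows that repeat a pose let the fingers close. It gives the time, the measured TCP pose, the force and the opening at its end, in the units of the state.
- robot.get_obs(): the state, without advancing time (a new reading comes with each control period).
- cams.snapshot(name): name is "scene" or "top" or "wrist"; returns a dict with "frame" (384x512x3 uint8, red, green, blue), "camera_matrix" (3x3 intrinsics, pixels), "k1" (the pictures are not rectified: a ray, as slopes to the right and down, at radius r is drawn at 1 + k1 r^2 times it, then the intrinsics apply), "origin" and "attitude" of the camera in the world; the wrist camera has in their place "T_tool_cam" (4x4, takes a point from camera to tool coordinates, whose origin is the TCP and whose axes are the flange's). Camera axes: x right, y down, z forward; pixel columns grow to the right and rows downward; lengths in m; the calibration is good to about 2 mm. A picture is of the moment at which its call begins: read the wrist's pose just before it. There is no depth.
- robot.close_job(): hands the job in, once; it reports no verdict.
The state is a dict: "time": time; "joint_positions": joint angles; "qvel": joint speeds; "joint_torque": joint torques, N m; "tool_pos": TCP position; "ee_rot": TCP orientation; "wrist_force": force on the tool from outside, world axes, zero at the start; "wrist_torque": the same for the moment, N m; "width": finger opening in m.
Only numpy, scipy, OpenCV 4.12 (cv2) and the standard library are available. Lean on these libraries where they do the work, as an engineer would, in place of code of your own. Each camera call takes 0.05 s, during which the arm holds its last target. There are 200 camera calls.

## Working session

There is one attempt and no reset: what is moved stays moved. The work goes in short steps, Python scripts to look and compute and a tool call to move; the robot and the scene stay as the last step left them, time stands still between calls to the robot, and variables do not carry over. Pictures are saved under pics/ and viewed, about 8 in all and at most 12, crops included, and the job is handed in when it is done.

Besides the shell and the picture viewer there is one more tool, called after "Emit:" as name(argument=value, ...), one argument or row to a line, values as JSON. step_arm: Moves the arm, as the interface text tells. Its arguments: {"type":"object","properties":{"plan":{"type":"array"}},"required":["plan"]}

```bash
mkdir -p pics; cat > h.py <<'E'
import numpy as np, cv2
from bench import robot, cams
from scipy.spatial.transform import Rotation as R
def snap(n,f):
    o=robot.get_obs(); s=cams.snapshot(n); cv2.imwrite(f,s["frame"][:,:,::-1]); 
    np.save(f+'.npy',dict(s=s,o=o),allow_pickle=True); return s,o
E
python3 - <<'E'
from h import *
for n in("top","scene"):
    s,o=snap(n,f"pics/{n}0.png"); print({k:v for k,v in s.items() if k!="frame"})
print(o)
a=cv2.imread("pics/top0.png");cv2.imwrite("pics/top0b.png",cv2.resize(a,(800,600),interpolation=cv2.INTER_CUBIC))
a=cv2.imread("pics/scene0.png");cv2.imwrite("pics/scene0b.png",cv2.resize(a,(800,600),interpolation=cv2.INTER_CUBIC))
E
```

```text
{'camera_matrix': array([[475.65292156,   0.        , 253.73815864],
       [  0.        , 475.65292156, 183.15851474],
       [  0.        ,   0.        ,   1.        ]]), 'k1': -0.139916985035373, 'origin': array([0.46486856, 0.05801988, 1.07708662]), 'attitude': array([-3.0319856 , -0.01372307, -1.58844963])}
{'camera_matrix': array([[495.53988117,   0.        , 252.35745152],
       [  0.        , 495.53988117, 195.5377445 ],
       [  0.        ,   0.        ,   1.        ]]), 'k1': -0.022496724793465216, 'origin': array([1.44784233, 0.01940246, 0.9829982 ]), 'attitude': array([-2.37857116e+00, -1.56078197e-03,  1.54340652e+00])}
{'time': 0.05, 'joint_positions': array([ 1.18786141e+00,  8.79391525e-02,  1.37218173e+00, -2.62106353e-05,
        1.68357760e+00, -1.03102665e-01]), 'qvel': array([ 2.09673294e-04,  9.74724376e-04, -3.17560378e-03,  1.05532516e-03,
       -3.69294798e-04,  1.14728515e-05]), 'joint_torque': array([ 1.91671119e-03, -3.41536832e+01, -3.03597200e+01,  7.20037264e-02,
        3.04914219e-02, -1.13577721e-04]), 'tool_pos': array([0.15170144, 0.52805287, 0.17094969]), 'ee_rot': array([-3.13949533e+00, -1.90819542e-04,  2.86175728e+00]), 'wrist_force': array([-0.58164623,  0.0588186 ,  0.2727641 ]), 'wrist_torque': array([-0.04945149, -0.02621868,  0.02121217]), 'width': 0.0940270381144164}
```

View pics/top0b.png

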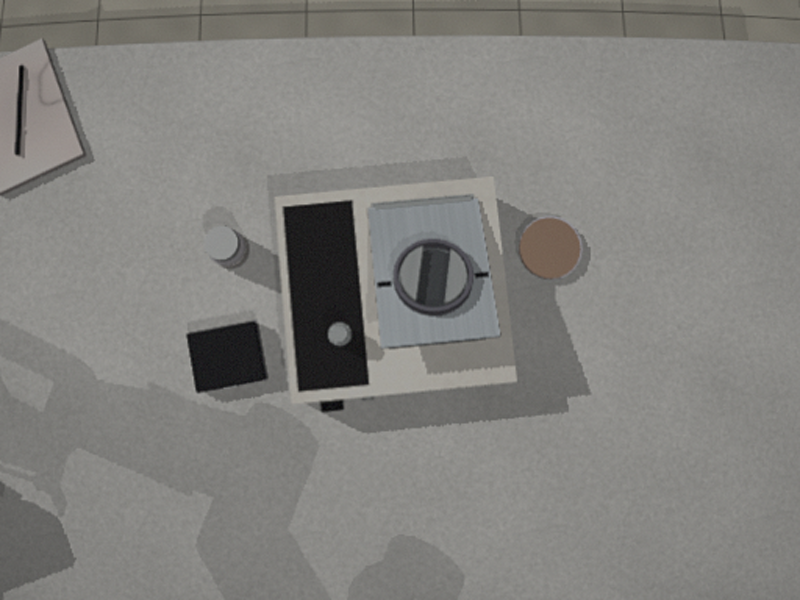

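View pics/scene0b.png

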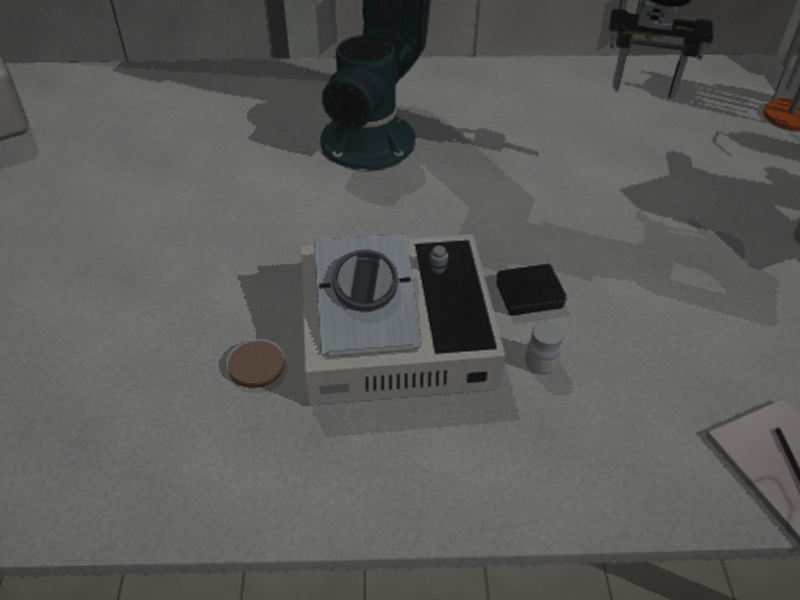

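The top view shows the case top corners at about (274,197), (494,178), (516,381) and (290,402) at 800 scale. The hatch front corners are at (383,348) and (499,335), the hinge end is at (369,207)–(474,197), and the collar centre is near (434,276).

```bash
cat >> h.py <<'E'
def ray(s,uv,o=None):
    K=s["camera_matrix"];k1=s["k1"]
    p=cv2.undistortPoints(np.array(uv,float).reshape(-1,1,2),K,np.array([k1,0,0,0.]))[:,0]
    d=np.c_[p,np.ones(len(p))]
    if "origin" in s: return np.array(s["origin"]), R.from_euler('xyz',s["attitude"]).apply(d)
    T=s["T_tool_cam"];Rt=R.from_euler('xyz',o["ee_rot"])
    return o["tool_pos"]+Rt.apply(T[:3,3]), Rt.apply(d@T[:3,:3].T)
def onz(s,uv,z,o=None):
    c,d=ray(s,uv,o); return c+d*((z-c[2])/d[:,2])[:,None]
E
python3 - <<'E'
from h import *
from scipy.optimize import least_squares
def case_fit(f,uv):
    s=np.load(f+'.npy',allow_pickle=True).item()['s']
    w=onz(s,np.array(uv)*.64,.09)
    loc=np.array([[.14,.15],[.14,-.15],[-.14,-.15],[-.14,.15]])
    def P(p,l): c,q=np.cos(p[2]),np.sin(p[2]); return p[:2]+l@np.array([[c,q],[-q,c]])
    r=least_squares(lambda p:(P(p,loc)-w[:,:2]).ravel(),[.5,0,0]); print(r.x,np.round(r.fun*1e3,1)); return s,r.x,P
s,p,P=case_fit("pics/top0.png",[(274,197),(494,178),(516,381),(290,402)])
print('hinge,slot,front shut',P(p,np.array([[.11,-.05],[-.005,-.05],[-.074,-.05]])))
# hatch angle: front corners local(-.2 cos t, +-.075, .2 sin t)
c,d=ray(s,np.array([(383,348),(499,335),(377.5,284),(482,275)])*.64)
yaw=R.from_euler('z',-p[2]); h=np.r_[P(p,np.array([[.11,-.05]]))[0],.095]
for t in np.arange(0.1,.5,.05):
    n=R.from_euler('zy',[p[2],t]).apply([0,0,1]) # plate rotated: front up
    w=c+d*(((h-c)@n)/(d@n))[:,None]
    print(round(t,2),np.round(R.from_euler('zy',[p[2],t]).inv().apply(w-h)*1e3).tolist())
print([np.round(onz(s,[np.array(q)*.64],z),3) for q,z in(((339,333),.136),((550,247),.016))])
E
```

```text
[0.57090815 0.04627022 0.07438276] [ 1.5 -0.6  1.7  0.6 -1.5  0.3 -1.7 -0.3]
hinge,slot,front shut [[ 0.6843197   0.00458303]
 [ 0.56963768 -0.0039631 ]
 [ 0.50082848 -0.00909078]]
0.1 [[-190.0, 71.0, -0.0], [-187.0, -80.0, -0.0], [-105.0, 71.0, -0.0], [-105.0, -68.0, -0.0]]
0.15 [[-192.0, 72.0, 0.0], [-189.0, -79.0, -0.0], [-106.0, 71.0, -0.0], [-107.0, -67.0, -0.0]]
0.2 [[-194.0, 72.0, 0.0], [-190.0, -77.0, -0.0], [-108.0, 71.0, -0.0], [-108.0, -66.0, 0.0]]
0.25 [[-196.0, 72.0, 0.0], [-193.0, -76.0, -0.0], [-110.0, 71.0, -0.0], [-110.0, -65.0, 0.0]]
0.3 [[-199.0, 72.0, -0.0], [-196.0, -74.0, -0.0], [-112.0, 71.0, -0.0], [-112.0, -64.0, -0.0]]
0.35 [[-203.0, 72.0, -0.0], [-199.0, -72.0, -0.0], [-115.0, 72.0, -0.0], [-115.0, -63.0, 0.0]]
0.4 [[-207.0, 73.0, 0.0], [-204.0, -70.0, 0.0], [-118.0, 72.0, -0.0], [-118.0, -62.0, 0.0]]
0.45 [[-213.0, 73.0, -0.0], [-208.0, -68.0, -0.0], [-122.0, 72.0, -0.0], [-121.0, -61.0, 0.0]]
[array([[0.51 , 0.117, 0.136]]), array([[ 0.635, -0.184,  0.016]])]
```

Emit:
step_arm(
  plan=[
    [[0, 0, 70, 0, 0], [40, -20, 90, 0.1, 0], [360, -538, 90, 0.354, 0], [360, -538, 90, 0.354, 0], [360, -538, 90, 0.354, 0], [360, -538, 90, 0.354, 0], [360, -538, 90, 0.354, 0], [360, -538, 90, 0.354, 0]],
  ],
)

```text
time: 0.77
tool_pos: [0.3092, 0.3077, 0.251]
ee_rot: [-3.141, -0.0, -3.067]
wrist_force: [0.8, 0.3, -0.1]
width: 0.0441
```

Emit:
step_arm(
  plan=[
    [[202, -317, 0, 0, 0], [202, -317, 0, 0, 0], [202, -317, 0, 0, 0], [202, -317, 0, 0, 0], [202, -317, 0, 0, 0], [202, -317, 0, 0, 0], [202, -317, 0, 0, 0], [202, -317, 0, 0, 0]],
  ],
)

```text
time: 1.43
tool_pos: [0.4884, 0.0264, 0.251]
ee_rot: [3.141, -0.0, -3.068]
wrist_force: [1.3, 0.6, 0.1]
width: 0.0007
```

Emit:
step_arm(
  plan=[
    [[0, 0, 0, 0, 0], [0, 0, 0, 0, 0], [0, 0, 0, 0, 0]],
  ],
)

```text
time: 1.68
tool_pos: [0.4876, 0.0287, 0.2508]
ee_rot: [3.141, -0.001, -3.068]
wrist_force: [-0.3, 0.9, 0.2]
width: 0.0001
```

```bash
python3 - <<'E'
from h import *
s,o=snap("wrist","pics/w0.png"); print(s["T_tool_cam"],s["camera_matrix"],s["k1"],o["tool_pos"],o["ee_rot"],o["width"],o["wrist_force"])
a=cv2.imread("pics/w0.png");cv2.imwrite("pics/w0b.png",cv2.resize(a,(800,600),interpolation=cv2.INTER_CUBIC))
E
```

```text
[[-7.08333064e-04 -9.63946053e-01 -2.66096797e-01  7.61332086e-02]
 [ 9.99999696e-01 -5.95936363e-04 -5.03133991e-04  4.54553103e-04]
 [ 3.26417267e-04 -2.66097073e-01  9.63946182e-01 -2.13017594e-01]
 [ 0.00000000e+00  0.00000000e+00  0.00000000e+00  1.00000000e+00]] [[294.8156946    0.         254.2384539 ]
 [  0.         294.8156946  190.57100291]
 [  0.           0.           1.        ]] 0.021796283691458317 [0.48759272 0.02867485 0.2508331 ] [ 3.14073489e+00 -1.47216247e-03 -3.06788414e+00] 0.00014293759413458793 [-0.29706755  0.88605015  0.18376666]
```

View pics/w0b.png

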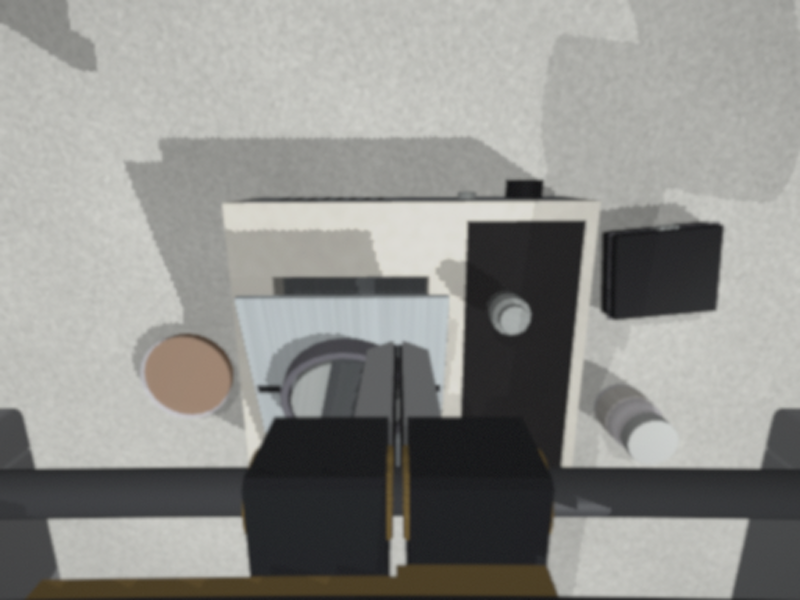

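The wrist view shows the hatch front edge level at (237,296)–(449,296), so the tool yaw matches the hatch. The slot leans clockwise at the top and the fingers are closed.

```bash
python3 - <<'E'
from h import *
D=np.load('pics/w0.png.npy',allow_pickle=True).item();s,o=D['s'],D['o']
for z in(.14,.15,.16,.17,.18):
    w=onz(s,np.array([(237,296),(449,296)])*.64,z,o);print(z,np.round(w,4).tolist(),np.linalg.norm(w[0]-w[1]))
w=onz(s,np.array([(223,202),(599,202)])*.64,.09,o);print(w, np.linalg.norm(w[0]-w[1]), 'exp front corners'); 
c,q=np.cos(.0744),np.sin(.0744);print(w.mean(0)[:2]+np.array([c,q])*.14-0)
E
```

```text
0.14 [[0.5078, -0.0862, 0.14], [0.4966, 0.0675, 0.14]] 0.15410982442825796
0.15 [[0.5048, -0.0828, 0.15], [0.4939, 0.0662, 0.15]] 0.1493528029951483
0.16 [[0.5019, -0.0794, 0.16], [0.4913, 0.0648, 0.16]] 0.14459578156203867
0.17 [[0.4989, -0.076, 0.17], [0.4887, 0.0634, 0.17]] 0.139838760128929
0.18 [[0.4959, -0.0727, 0.18], [0.4861, 0.0621, 0.18]] 0.13508173869581938
[[ 0.44580805 -0.11254869  0.09      ]
 [ 0.42414912  0.18482387  0.09      ]] 0.2981602682845056 exp front corners
[0.57459129 0.04654398]
```

Emit:
step_arm(
  plan=[
    [[24, -37, 0, 0, 0], [24, -37, -40, 0, 0], [24, -37, -75, 0, 0], [24, -37, -85, 0, 0], [23, -37, -93, 0, 0], [22, -37, -101, 0, 0], [21, -37, -109, 0, 0], [20, -37, -117, 0, 0]],
  ],
)

```text
time: 2.4
tool_pos: [0.509, -0.0081, 0.136]
ee_rot: [-3.141, 0.004, -3.066]
wrist_force: [0.6, 0.4, 0.1]
width: 0.0005
```

Emit:
step_arm(
  plan=[
    [[-1, 0, -7, 0, 0], [-2, 0, -14, 0, 0], [-3, 0, -21, 0, 0], [-4, 0, -27, 0, 0], [-5, 0, -32, 0, 0], [-5, 0, -35, 0, 0], [-5, 0, -37, 0, 0], [-5, 0, -37, 0, 0]],
  ],
)

```text
time: 3.07
tool_pos: [0.5029, -0.0085, 0.0969]
ee_rot: [3.141, -0.0, -3.067]
wrist_force: [-0.1, -0.3, -0.4]
width: 0.0006
```

Emit:
step_arm(
  plan=[
    [[0, 0, -1, 0, 0], [0, 0, -2, 0, 0], [0, 0, -3, 0, 0], [0, 0, -3, 0, 0], [0, 0, -3, 0, 0]],
  ],
)

```text
time: 3.48
tool_pos: [0.5031, -0.0085, 0.0944]
ee_rot: [3.142, 0.0, -3.067]
wrist_force: [-0.9, 0.4, 0.6]
width: 0.0004
```

```bash
python3 - <<'E'
from h import *
s,o=snap("scene","pics/s1.png")
a=s["frame"][:,:,::-1][140:270,180:370];cv2.imwrite("pics/s1b.png",cv2.resize(a,None,fx=4,fy=4,interpolation=cv2.INTER_CUBIC))
E
```

```text
(no output)
```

View pics/s1b.png

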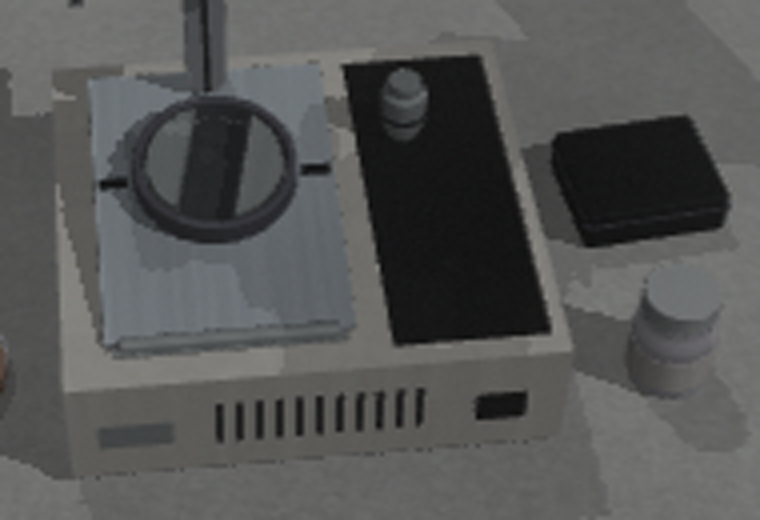

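The scene crop shows the finger on the hatch front ahead of the collar. The hatch looks almost flat, with the slot visible and the bars at (112,183) and (315,168). I'll press until there is a firm force.

Emit:
step_arm(
  plan=[
    [[0, 0, -1, 0, 0], [0, 0, -2, 0, 0], [0, 0, -3, 0, 0], [0, 0, -3, 0, 0]],
  ],
)

```text
time: 3.87
tool_pos: [0.5029, -0.0085, 0.0911]
ee_rot: [3.142, -0.0, -3.067]
wrist_force: [-0.4, 0.1, 1.4]
width: 0.0006
```

Emit:
step_arm(
  plan=[
    [[0, 0, -1, 0, 0], [0, 0, -2, 0, 0], [0, 0, -3, 0, 0], [0, 0, -3, 0, 0]],
  ],
)

```text
time: 4.2
tool_pos: [0.5029, -0.0085, 0.0881]
ee_rot: [3.141, -0.0, -3.067]
wrist_force: [-1.0, -0.2, 1.2]
width: 0.0004
```

```bash
python3 - <<'E'
from h import *
s,o=snap("wrist","pics/w1.png"); s2,_=snap("top","pics/t1.png"); print(o["tool_pos"])
a=s["frame"][120:384,100:412,::-1]; b=s2["frame"][100:280,160:372,::-1]
a=cv2.resize(a,(400,338)); b=cv2.resize(b,(398,338),interpolation=cv2.INTER_CUBIC)
cv2.imwrite("pics/wt1.png",np.hstack([a,b]))
E
```

```text
[ 0.5028812  -0.00847623  0.08806099]
```

View pics/wt1.png

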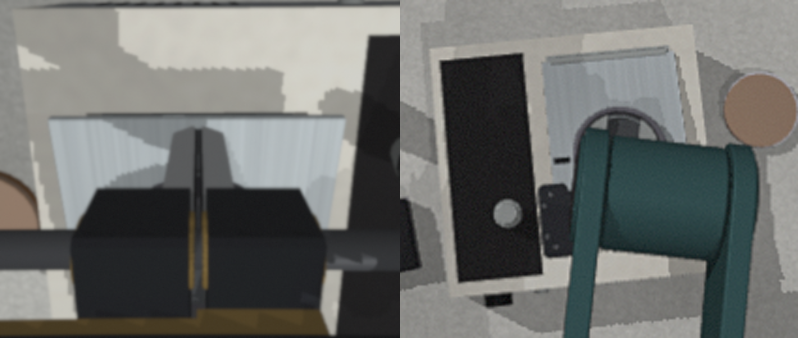

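The wrist view shows the fingertip on the bare plate near the front edge, which lies at row 117. A thin dark strip of the opening remains, so the hatch is nearly but not fully shut. I'll keep pushing.

Emit:
step_arm(
  plan=[
    [[0, 0, -1, 0, 0], [0, 0, -2, 0, 0], [0, 0, -3, 0, 0], [0, 0, -4, 0, 0], [0, 0, -4, 0, 0]],
  ],
)

```text
time: 4.72
tool_pos: [0.5029, -0.0085, 0.0841]
ee_rot: [3.141, -0.0, -3.067]
wrist_force: [0.3, -0.7, 1.3]
width: 0.0006
```

Emit:
step_arm(
  plan=[
    [[0, 0, -1, 0, 0], [0, 0, -2, 0, 0], [0, 0, -3, 0, 0], [0, 0, -4, 0, 0], [0, 0, -4, 0, 0]],
  ],
)

```text
time: 5.13
tool_pos: [0.5029, -0.0086, 0.0801]
ee_rot: [3.142, -0.0, -3.067]
wrist_force: [-0.8, 0.5, 1.9]
width: 0.0001
```

Emit:
step_arm(
  plan=[
    [[0, 0, -1, 0, 0], [0, 0, -2, 0, 0], [0, 0, -3, 0, 0], [0, 0, -4, 0, 0], [0, 0, -4, 0, 0]],
  ],
)

```text
time: 5.55
tool_pos: [0.5029, -0.0085, 0.0761]
ee_rot: [3.141, -0.0, -3.067]
wrist_force: [-1.7, -0.9, 1.3]
width: 0.0001
```

```bash
python3 - <<'E'
from h import *
s2,_=snap("wrist","pics/w2.png");s,o=snap("scene","pics/s2.png"); print(o["tool_pos"],o["wrist_force"])
a=s["frame"][140:240,190:280,::-1];b=s2["frame"][150:260,130:330,::-1]
a=cv2.resize(a,(450,500),interpolation=cv2.INTER_CUBIC);b=cv2.resize(b,(340,187),interpolation=cv2.INTER_CUBIC)
b=cv2.copyMakeBorder(b,0,313,0,0,cv2.BORDER_CONSTANT)
cv2.imwrite("pics/s2b.png",np.hstack([a,b]))
E
```

```text
[ 0.5030595  -0.00850347  0.07614404] [-0.66562727 -0.42224581  0.44845039]
```

View pics/s2b.png

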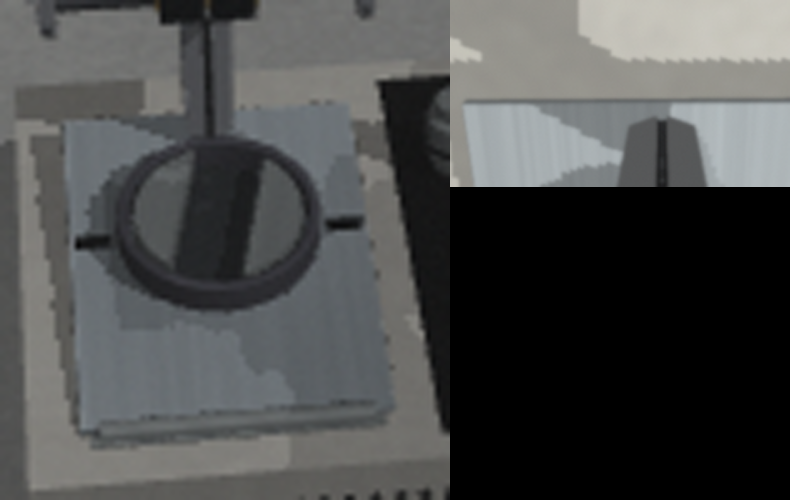

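Emit:
step_arm(
  plan=[
    [[0, 0, -1, 0, 0], [0, 0, -2, 0, 0], [0, 0, -3, 0, 0], [0, 0, -4, 0, 0], [0, 0, -4, 0, 0]],
  ],
)

```text
time: 6.07
tool_pos: [0.5028, -0.0085, 0.0721]
ee_rot: [3.141, -0.0, -3.067]
wrist_force: [-0.7, -0.5, 0.8]
width: 0.0006
```

Emit:
step_arm(
  plan=[
    [[0, 0, -1, 0, 0], [0, 0, -2, 0, 0], [0, 0, -3, 0, 0], [0, 0, -4, 0, 0], [0, 0, -4, 0, 0]],
  ],
)

```text
time: 6.48
tool_pos: [0.5029, -0.0085, 0.0681]
ee_rot: [3.141, -0.0, -3.067]
wrist_force: [-0.3, -0.6, 1.1]
width: 0.0004
```

```bash
python3 - <<'E'
from h import *
s2,o=snap("wrist","pics/w3.png"); print(o["tool_pos"],o["joint_torque"])
# horizontal extent of plate just below front edge: print edge row at columns and side-edge columns
for f in("pics/w1.png","pics/w2.png","pics/w3.png"):
    a=cv2.imread(f).astype(float); sat=a[:,:,0]-a[:,:,2]
    for c in (160,350):
        col=sat[170:260,c]; print(f,c,[int(x) for x in col[20:55]])
    for r in(222,):
        row=cv2.GaussianBlur(sat,(1,5),0)[r]; i=np.where(row>8)[0]; print(r,i.min(),i.max(),[int(x) for x in row[130:150]],[int(x) for x in row[360:385]])
a=cv2.imread("pics/w3.png")[140:384,90:420];cv2.imwrite("pics/w3b.png",cv2.resize(a,(800,592),interpolation=cv2.INTER_CUBIC))
E
```

```text
[ 0.50292731 -0.00851534  0.06806793] [ 3.47523519e-02 -2.98971605e+01 -2.89484274e+01  1.02916124e-02
 -1.09260280e-01  5.84701525e-05]
pics/w1.png 160 [-9, -8, -9, -9, -8, -8, -8, -8, -9, -9, -9, -9, -9, -9, -10, -9, -10, -9, -9, -8, -4, 1, 6, 8, 9, 10, 11, 11, 11, 11, 11, 11, 11, 11, 10]
pics/w1.png 350 [-9, -9, -10, -10, -10, -11, -12, -11, -10, -10, -9, -9, -9, -8, -9, -9, -10, -10, -9, -5, 1, 6, 8, 10, 10, 11, 11, 10, 11, 10, 11, 12, 11, 11, 11]
222 140 367 [-8, -8, -8, -9, -8, -8, -8, -5, 0, 6, 9, 10, 10, 10, 10, 10, 10, 10, 10, 9] [10, 10, 10, 10, 11, 11, 10, 8, 1, -5, -7, -7, -7, -8, -8, -8, -8, -7, -5, -3, 0, 0, 0, 0, 0]
pics/w2.png 160 [-8, -9, -9, -7, -8, -9, -9, -9, -9, -10, -8, -9, -10, -9, -9, -10, -8, -7, -3, 2, 6, 8, 10, 10, 9, 10, 10, 10, 11, 10, 10, 10, 10, 10, 10]
pics/w2.png 350 [-12, -12, -11, -10, -9, -9, -8, -8, -7, -7, -8, -10, -10, -10, -11, -11, -9, -5, 1, 5, 8, 9, 10, 11, 11, 10, 11, 11, 11, 11, 11, 10, 10, 10, 10]
222 140 367 [-8, -8, -8, -8, -8, -7, -8, -5, 0, 6, 9, 10, 9, 10, 10, 9, 9, 9, 9, 9] [10, 10, 10, 11, 11, 11, 11, 8, 1, -4, -8, -8, -8, -8, -8, -8, -8, -8, -8, -8, -8, -8, -8, -8, -7]
pics/w3.png 160 [-8, -8, -9, -9, -9, -8, -8, -8, -8, -8, -8, -9, -9, -8, -8, -7, -7, -3, 2, 5, 8, 10, 10, 11, 10, 10, 11, 9, 11, 11, 10, 9, 10, 9, 10]
pics/w3.png 350 [-11, -11, -11, -10, -9, -9, -9, -8, -8, -7, -8, -8, -9, -8, -8, -7, -4, 1, 6, 8, 9, 10, 9, 10, 11, 11, 11, 11, 11, 11, 11, 11, 10, 10, 10]
222 140 367 [-8, -8, -8, -8, -8, -8, -7, -5, 0, 6, 9, 9, 9, 10, 10, 9, 9, 9, 8, 9] [10, 10, 10, 10, 10, 11, 10, 8, 2, -4, -7, -8, -9, -8, -8, -8, -8, -8, -8, -8, -8, -7, -8, -8, -7]
```

View pics/w3b.png

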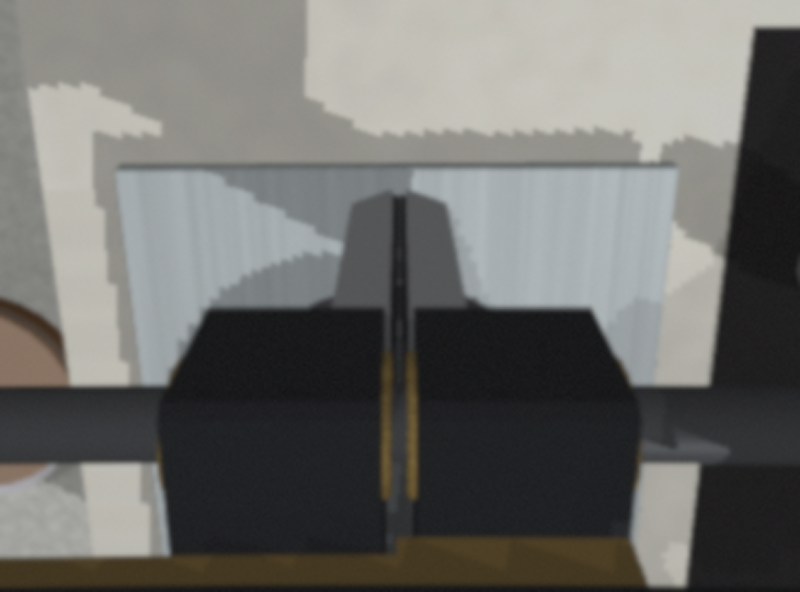

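The tip clearly presses the plate, since the plate size stays constant relative to the tool. From the image scale the plate is about 33 mm behind the reported TCP, at z≈0.101, so about 6 mm remains.

Emit:
step_arm(
  plan=[
    [[0, 0, -1, 0, 0], [0, 0, -2, 0, 0], [0, 0, -3, 0, 0], [0, 0, -4, 0, 0], [0, 0, -4, 0, 0]],
  ],
)

```text
time: 6.95
tool_pos: [0.503, -0.0085, 0.0642]
ee_rot: [3.142, 0.0, -3.067]
wrist_force: [-0.8, -0.8, 0.1]
width: 0.0002
```

Emit:
step_arm(
  plan=[
    [[0, 0, -1, 0, 0], [0, 0, -2, 0, 0], [0, 0, -3, 0, 0], [0, 0, -3, 0, 0]],
  ],
)

```text
time: 7.28
tool_pos: [0.503, -0.0086, 0.0618]
ee_rot: [3.142, 0.0, -3.067]
wrist_force: [-1.7, -0.3, 3.6]
width: 0.0005
```

Emit:
step_arm(
  plan=[
    [[0, 0, -1, 0, 0], [0, 0, -2, 0, 0], [0, 0, -3, 0, 0], [0, 0, -3, 0, 0]],
  ],
)

```text
time: 7.62
tool_pos: [0.5031, -0.0085, 0.0616]
ee_rot: [-3.141, 0.001, -3.067]
wrist_force: [-6.4, 0.5, 15.1]
width: 0.0006
```

Emit:
step_arm(
  plan=[
    [[0, 0, 10, 0, 0], [0, 0, 40, 0, 0], [-20, 0, 70, 0, 0], [-50, 0, 80, 0, 0], [-80, 0, 80, 0, 0], [-80, 0, 80, 0, 0], [-80, 0, 80, 0, 0]],
  ],
)

```text
time: 8.2
tool_pos: [0.4227, -0.0085, 0.1386]
ee_rot: [-3.141, 0.002, -3.068]
wrist_force: [-0.2, -0.2, -0.3]
width: 0.0005
```

```bash
python3 - <<'E'
from h import *
s,o=snap("scene","pics/s4.png"); print(o["tool_pos"],o["wrist_force"])
a=s["frame"][145:245,190:320,::-1];cv2.imwrite("pics/s4b.png",cv2.resize(a,(780,600),interpolation=cv2.INTER_CUBIC))
E
```

```text
[ 0.42273895 -0.00847961  0.13857607] [-0.24476116 -0.24693375 -0.28413493]
```

View pics/s4b.png

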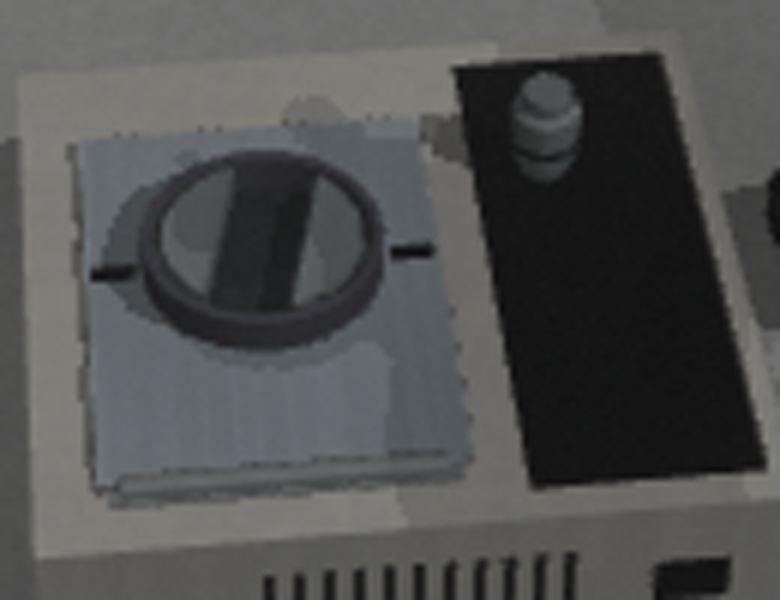

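The hatch lies flush and shut. The slot edges run about (232,172)→(212,305) and (318,180)→(291,308), and the collar centre is near (262,238) in the 6× crop.

```bash
python3 - <<'E'
from h import *
s=np.load('pics/s4.png.npy',allow_pickle=True).item()['s']
f=lambda q:np.array(q)/6+[190,145]
w=onz(s,f([(232,172),(212,305),(318,180),(291,308)]),.113);print(np.round(w,4).tolist())
for i in(0,2):
    d=w[i]-w[i+1];print('dir',np.arctan2(-d[1],-d[0]), np.arctan2(d[1],d[0]))
print('mid',w.mean(0), 'collar',onz(s,f([(262,238),(141,243),(384,243),(262,150),(262,326)]),.113)[:,:2])
b=onz(s,f([(92,275),(134,270),(390,252),(434,248)]),.095);print('bars',b[:,:2].tolist(),b.mean(0))
E
```

```text
[[0.538, -0.0144, 0.113], [0.6156, -0.0221, 0.113], [0.5438, 0.0219, 0.113], [0.6181, 0.0099, 0.113]]
dir -0.09828452120655229 3.043308132383241
dir -0.15992315532463683 2.9816694982651564
mid [ 0.57887116 -0.00119072  0.113     ] collar [[ 0.57777628 -0.00179314]
 [ 0.57940021 -0.05173519]
 [ 0.58199663  0.0485525 ]
 [ 0.52479785 -0.00172509]
 [ 0.62777334 -0.00185912]]
bars [[0.579750065628016, -0.0731318136442361], [0.5772849284476287, -0.05570329124182674], [0.5694808027468699, 0.05151741783025923], [0.5675925308503736, 0.07009725494095934]] [ 0.57352708 -0.00180511  0.095     ]
```

Emit:
step_arm(
  plan=[
    [[40, 3, 0, 0, 0], [80, 6, 0, 0, 0], [128, 8, 0, 0, 0], [128, 8, 0, 0, 0], [128, 8, 0, 0, 0], [128, 8, -20, 0, 0], [128, 8, -40, 0, 0], [128, 8, -50, 0, 0]],
  ],
)

```text
time: 8.92
tool_pos: [0.5492, -0.0004, 0.0859]
ee_rot: [3.141, -0.004, -3.067]
wrist_force: [0.8, -0.5, -0.5]
width: 0.0008
```

Emit:
step_arm(
  plan=[
    [[0, 0, -6, 0, 0], [0, 0, -11, 0, 0], [0, 0, -15, 0, 0], [0, 0, -18, 0, 0], [0, 0, -19, 0, 0], [0, 0, -19, 0, 0]],
  ],
)

```text
time: 9.42
tool_pos: [0.5512, -0.0006, 0.0698]
ee_rot: [-3.142, 0.001, -3.067]
wrist_force: [-0.1, -0.5, -0.3]
width: 0.0004
```

Emit:
step_arm(
  plan=[
    [[0, 2, 0, 0, 0], [0, 4, 0, 0, 0], [1, 6.5, 0, 0, 0], [2, 8.5, 0, 0, 0], [3, 10.5, 0, 0, 0], [4.5, 12, 0, 0, 0], [6, 14, 0, 0, 0], [8, 15.5, 0, 0, 0]],
  ],
)

```text
time: 10.08
tool_pos: [0.559, 0.0084, 0.0702]
ee_rot: [-3.129, -0.001, -3.07]
wrist_force: [-2.4, -16.2, 1.6]
width: 0.0002
```

Emit:
step_arm(
  plan=[
    [[1.5, 1.5, 0, 0, 0], [3.5, 2.5, 0, 0, 0], [6, 3.5, 0, 0, 0], [8, 4, 0, 0, 0], [10, 4.5, 0, 0, 0], [12.5, 5, 0, 0, 0], [15, 5, 0, 0, 0], [17, 5, 0, 0, 0]],
  ],
)

```text
time: 10.75
tool_pos: [0.5712, 0.0082, 0.0696]
ee_rot: [-3.121, -0.013, -3.073]
wrist_force: [-14.0, -24.8, 8.0]
width: 0.0001
```

```bash
python3 - <<'E'
from h import *
s,o=snap("scene","pics/s5.png"); print(o["tool_pos"],o["wrist_force"],o["wrist_torque"])
a=s["frame"][145:245,190:320,::-1];cv2.imwrite("pics/s5b.png",cv2.resize(a,(780,600),interpolation=cv2.INTER_CUBIC))
E
```

```text
[0.57122544 0.00817551 0.06964174] [-13.99918008 -24.80906092   8.04602318] [-4.65806225  2.63769176 -0.04805221]
```

View pics/s5b.png

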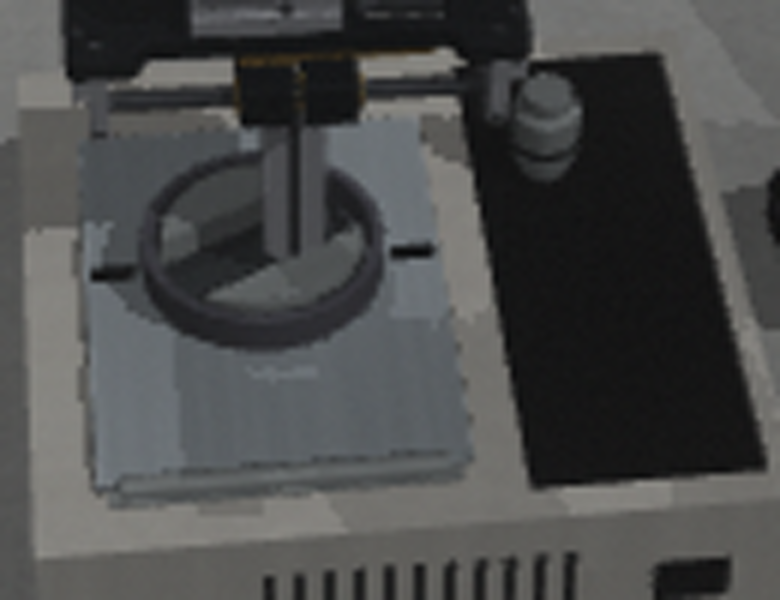

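The fastener has turned about 60° and the finger slipped towards the axis. I'll move it outward along the slot, then finish the sweep.

Emit:
step_arm(
  plan=[
    [[-7, -1, 0, 0, 0], [-14, -1, 0, 0, 0], [-14, -1, 0, 0, 0], [-14, -1, 0, 0, 0]],
  ],
)

```text
time: 11.13
tool_pos: [0.5622, 0.0197, 0.0697]
ee_rot: [3.141, 0.001, -3.067]
wrist_force: [0.6, -0.0, -0.8]
width: 0.0006
```

Free of contact and well placed; now the sweep.

Emit:
step_arm(
  plan=[
    [[2, 1, 0, 0, 0], [5, 2, 0, 0, 0], [7.5, 2.5, 0, 0, 0], [10, 2.5, 0, 0, 0], [12.5, 2.5, 0, 0, 0], [15, 2, 0, 0, 0], [17, 2, 0, 0, 0], [17, 2, 0, 0, 0]],
  ],
)

```text
time: 11.8
tool_pos: [0.5775, 0.0191, 0.069]
ee_rot: [-3.138, -0.005, -3.068]
wrist_force: [-4.9, -4.7, 1.9]
width: 0.0006
```

Emit:
step_arm(
  plan=[
    [[2, 0, 0, 0, 0], [4, 0, 0, 0, 0], [6, 0, 0, 0, 0], [6, 0, 0, 0, 0]],
  ],
)

```text
time: 12.13
tool_pos: [0.5782, 0.0189, 0.069]
ee_rot: [-3.138, -0.017, -3.068]
wrist_force: [-18.2, -5.5, 9.7]
width: 0.0004
```

Emit:
step_arm(
  plan=[
    [[3, 0, 0, 0, 0], [6, 0, 0, 0, 0], [6, 0, 0, 0, 0], [-3, 0, 0, 0, 0], [-6, 0, 0, 0, 0], [-6, 0, 20, 0, 0], [-6, 0, 50, 0, 0], [-6, 0, 80, 0, 0]],
  ],
)

```text
time: 12.8
tool_pos: [0.5791, 0.022, 0.149]
ee_rot: [3.14, -0.001, -3.066]
wrist_force: [0.1, 1.1, 0.2]
width: 0.0004
```

Emit:
step_arm(
  plan=[
    [[-30, 0, 10, 0, 0], [-70, 0, 10, 0, 0], [-110, 0, 10, 0, 0], [-150, 0, 10, 0, 0], [-180, 0, 10, 0, 0], [-180, 0, 10, 0, 0], [-180, 0, 10, 0, 0]],
  ],
)

```text
time: 13.38
tool_pos: [0.3996, 0.0215, 0.1603]
ee_rot: [3.141, 0.004, -3.067]
wrist_force: [0.0, 0.3, 0.2]
width: 0.0004
```

```bash
python3 - <<'E'
from h import *
s,o=snap("scene","pics/s6.png"); s2,o=snap("top","pics/t6.png"); print(o["tool_pos"],o["wrist_force"])
a=s["frame"][145:245,190:320,::-1];a=cv2.resize(a,(650,500),interpolation=cv2.INTER_CUBIC)
cv2.imwrite("pics/s6b.png",a)
E
```

```text
[0.40028653 0.02139463 0.1601219 ] [ 0.65399949 -1.08196442  0.2063182 ]
```

View pics/s6b.png

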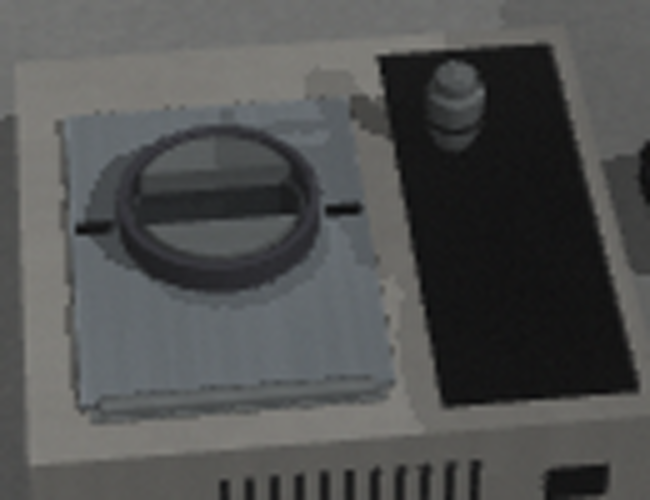

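```bash
python3 - <<'E'
from h import *
a=cv2.imread("pics/t6.png")[110:250,110:400];cv2.imwrite("pics/t6b.png",cv2.resize(a,(800,386),interpolation=cv2.INTER_CUBIC))
E
```

View pics/t6b.png

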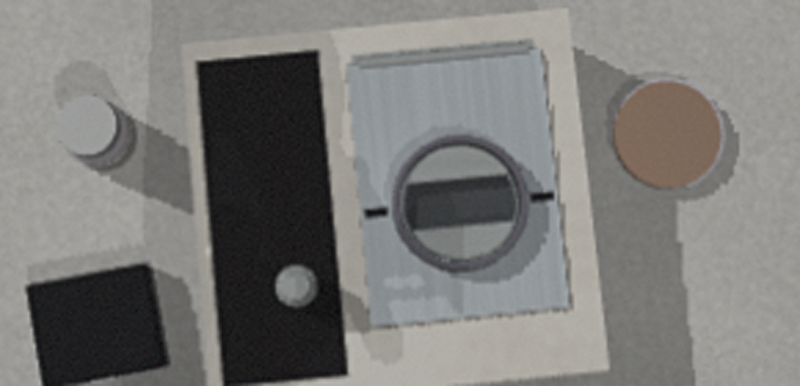

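The slot is in line with both bars, the hatch is flush, and the bystanders appear unmoved. Handing in.

```bash
python3 -c "
from bench import robot
print(robot.close_job())"
```

```text
the job is handed in; nothing more can be done
None
```

The hatch is shut and the fastener is turned clockwise to its stop. I handed the job in at about 13.5 s, with the arm clear of everything.

- **Hatch:** I pushed the bare front spot down with closed fingers until it met a hard stop, at about 15 N upward. The tool reading there was z = 0.0616 m, not the 0.095 m you gave. The shut fingertips sit about 33 mm above the reported TCP, so I judged "shut" by the force and the pictures.
- **Fastener:** On the first sweep the finger slid toward the turning axis and jammed at about 60° of turn, with about 25–30 N sideways. I moved it back out along the slot and finished the turn. At the end a further 6 mm of commanded push gave 18 N and moved the finger under 1 mm, which I took as the stop.
- **Last checks:** The final scene and top pictures show the slot in line with both index bars, to within about 0.03 rad of reading error. The hatch lies flush. The objective, dish, jar and slide box look unmoved by eye; I did not measure them again.

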